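Knock the mould dowel home under the clamping yoke

TASK

Use the rubber mallet to knock the sprung steel dowel fully home into the mould under the clamping yoke, with a brisk blow of the mallet's flat face and never with the gripper itself. The mallet's handle is sunk in its plywood rest and the yoke leaves no room above the head for a hand: lift the mallet out by its head, stand it on its face on the bench and let go, then take it again by the handle to strike. Afterwards stand the mallet on its face on the bench again, let go, and leave the flask, tin and tape roll alone.

Things in the scene. Friction and masses are not known exactly. Their poses are not given: they have to be found in the camera images.
- mallet: Rubber mallet, 0.32 kg, standing on one face: upright black barrel head, diameter 56, height 90 mm, two thin grey bands; dark wooden flat-sided handle, 24 wide (y), 26 tall, level along -x to x = -195 mm, centred 45 mm up. Origin: centre of the head's lower face, z up the head's axis. Balances 14 mm handle-ward of that axis, so it stands alone. At the start its handle lies in the rest.
- mallet_handle (a point): Middle of the mallet's handle, 110 mm from the head's axis and 45 mm above the lower face.
- mallet_face (a point): Centre of the mallet's lower flat face (same point as the mallet's origin).
- rest: Plywood rest fixed to the bench: two cheeks 12 mm thick, 66 mm high, 36 mm apart, 60 mm wide (y) overall, with an end wall and 8 mm floor. The mallet's handle lies between them, below their tops, with no room for fingers. Origin: on the bench where the mallet's head stands at the start, outside the cheeks, which run along -x from 45 to 217 mm, the end wall to 229 mm.
- yoke: Mould clamp fixed to the bench: base plate 150 x 210 x 12 mm; on it a grey and white mould 100 (x) x 120 (y) mm, top 52 mm above the bench; over it a grey crossbeam along y, 50 mm wide, 210 long, from 205 to 231 mm up (bolts to 239), on posts 24 x 22 mm at y = +-86 mm. Open to -x and +x. Origin: on the bench under the dowel's axis and the beam's middle; z up.
- pin_top (a point): Centre of the top of the steel dowel's round head (26 mm diameter, 6 mm thick), on the yoke's axis; 74 mm above the bench when the joint reads 0, 58 mm when fully home. Moves with the dowel.
- pin (a joint): How far the sprung dowel is driven down (m): 0 = fully proud, 0.016 = fully home, its head resting on the mould. It takes about 6 N at the top to 9 N at the bottom and stays where it is left.
- flask: Bystander: white plastic bottle, 60 mm diameter, 130 mm tall; origin under its centre.
- tin: Bystander: plain metal can, 72 mm diameter, 75 mm tall; origin under its centre.
- tape: Bystander: grey tape roll lying flat, 100 mm diameter, 30 mm tall; origin under its centre.
There are look-alikes about, which are no part of the job. What is shaped like the mallet but pink or red is not meant.

How it is judged:
By the outcome, as a careful person would: the job done as asked, in the order asked, and still so for the second after the job is handed in, with the robot touching nothing.
It also fails if it takes over 69 s, if anything falls off the work surface, if the arm or the gripper's body presses on something with over 40 N, if the wrist force passes 120 N, or if a joint passes its speed limit or range.

ROBOT

A 6-joint arm with a two-finger parallel gripper is mounted at the origin on the work surface. World frame = base frame: x ahead of the robot, y to its left, z up, the work surface at z = 0. Lengths are in m, angles in rad, forces in N, time in s.
With the tool pointing down it reaches from about 0.3 to 0.775 m from the base axis. Payload 14.6 kg.
Tool frame: the origin (TCP) lies at the very end of the fingers, on their centre line; the grasp point (between the pads) lies 19 mm behind it; z points along the fingers, y is the line along which they close (so a half turn about z gives the same grasp; the last joint's range is limited). The gripper opens to 94 mm and grips with 3 to 60 N. Pads are 16 mm wide; open, the fingers measure 119 mm over their backs; the gripper's body (75 mm by 177 mm) begins 78 mm behind the grasp point.
Start: joints at [1.168, 0.3, 1.521, -0, 1.321, -0.067], TCP at [0.181, 0.519, 0.205] pointing down, gripper open.
Joint ranges: [-3.03, 3.03], [-0.79, 2.21], [0.23, 2.52], [-1.04, 4.18], [0, 3.07], [-2.55, 2.55]. Speed limits (rad/s): [2.22, 2.22, 2.57, 3.14, 3.14, 3.14].

INTERFACE

Orientations are given as [roll, pitch, yaw] about the fixed x, y, z axes, in that order (R = Rz(yaw) Ry(pitch) Rx(roll)).
In Python, from station import ctrl gives the robot as it stands. The module is installed in compiled form; this text tells all that it offers.
- The arm moves only by the tool step_arm, never from a script. Its argument "deltas" is a list of rows, each an object with "dp": the shift along the tool's x, y, z scaled (see below), a list of three; "twist": the turn about the tool's z scaled (see below). In form: [{"dp": [tx, ty, tz], "twist": twist}, ...]. A call has 1 to 12 rows; each row shifts and turns the commanded pose from where the row before left it, along the tool's axes as they then stand; what a row does not reach is not made up. The controller multiplies each number of a shift by 0.04 m and each number of a turn by 4 degrees. A row lasts 1/10 s, in which the tool goes at most 50 mm and 8.59 degrees, less where a joint would pass 70% of its speed; a pose out of reach is approached as far as the arm can. A call with a number of a shift or a turn outside -1 to 1 is refused whole. A call with a gripper value outside its range is refused whole. "gripper" is the opening, from -1 (shut) to 1 (fully open), set as the call begins (left out, the last holds). The fingers move at their own pace and stop on an object; "squeeze" is the grip in N (left out, the last holds). Time passes only in rows, so rows that do not move let the fingers close. It gives the time, the measured TCP pose, the force, the opening and the grip force at its end, in the units of the state.
- ctrl.get_obs(): the state, without advancing time (a new reading comes with each control period).
- ctrl.camera(name): name is "side" or "top"; returns (picture, depth): 420x560x3 uint8, red, green, blue; 420x560 float32, m along the optical axis (not along the pixel's ray), 0 where there is no reading.
- ctrl.get_calibration(name): a dict with "fx", "fy", "cx", "cy" (pixels), "world_to_cam" (4x4, takes a point from world to camera coordinates). Camera axes: x right, y down, z forward; pixel columns grow to the right and rows downward; lengths in m; the calibration is good to about 2 mm. A picture is of the moment at which its call begins. get_calibration takes no time and is no camera call.
- ctrl.hand_in(): hands the job in; it is judged then, once.
Trained networks look in the newest picture that a camera, given by its name, has taken for a name from the list of things; names that differ only in an ending like _2 or _b are one class to them, and where a whole thing is asked for, a point or a joint stands for the part that bears it (a point fixed in the world has none). Each returns a list of dicts, best first, with "conf" (0 to 1); they miss things now and then, are a little off and sometimes report something else, mostly with a low value. They report only what shows in the picture. A call takes as long as a camera call. They do not tell look-alikes from the thing itself.
- ctrl.spot_in(camera, label): "rect" ([left, top, right, bottom] as shares, 0 to 1, of the picture: columns of its width, rows of its height, round what is visible of it).
- ctrl.cut_out(camera, label): "pixels" (420x560 bool, what is visible of it) and "rect" ([left, top, right, bottom] as shares, 0 to 1, of the picture: columns of its width, rows of its height, round what is visible of it).
The state is a dict: "time_s": time; "qpos": joint angles; "joint_vel": joint speeds; "tau": joint torques, N m; "ee_pos": TCP position; "eef_rot": TCP orientation; "force": force on the tool from outside, world axes, zero at the start; "moment": the same for the moment, N m; "grip_width": finger opening in m; "grip_force": force on a finger pad.
Only numpy, scipy, OpenCV 4.12 (cv2) and the standard library are available. Lean on these libraries where they do the work, as an engineer would, in place of code of your own. Each camera call takes 0.05 s, during which the arm holds its last target. There are 200 camera calls.

## Working session

There is one attempt and no reset: what is moved stays moved. The work goes in short steps, Python scripts to look and compute and a tool call to move; the robot and the scene stay as the last step left them, time stands still between calls to the robot, and variables do not carry over. Pictures are saved under pics/ and viewed, at most 10 in all, crops included, and the job is handed in when it is done.

Besides the shell and the picture viewer there is one more tool, called after ">>>" as a command line: name --argument value ..., lists and objects as JSON in quotes. step_arm: Moves the arm, as the interface text tells. Its arguments: {"type":"object","properties":{"deltas":{"type":"array"},"gripper":{"type":"number"},"squeeze":{"type":"number"}},"required":["deltas"]}

```bash
mkdir -p pics
cat > h.py <<'E'
import numpy as np, cv2
from station import ctrl
def pts(cam, depth):
    c=ctrl.get_calibration(cam); v,u=np.indices(depth.shape)
    P=np.stack([(u-c["cx"])/c["fx"]*depth,(v-c["cy"])/c["fy"]*depth,depth,np.ones_like(depth)],-1)
    return (P@np.linalg.inv(c["world_to_cam"]).T)[...,:3]
def save(n,rgb): cv2.imwrite("pics/"+n+".png",rgb[...,::-1])
E
python3 - <<'E'
from h import *
for c in ("top","side"):
    r,d=ctrl.camera(c); save(c+"0",r); P=pts(c,d); np.save(c+"P.npy",P); np.save(c+"R.npy",r)
    for l in ("mallet","rest","yoke","pin_top","flask","tin","tape"):
        for o in ctrl.cut_out(c,l)[:3]:
            m=o["pixels"]&(d>0); q=P[m]
            if len(q): print(c,l,round(o["conf"],2),(np.array(o["rect"])*[560,420,560,420]).round(),"med",np.median(q,0).round(3),"lo",np.percentile(q,3,0).round(3),"hi",np.percentile(q,97,0).round(3))
print(ctrl.get_obs())
E
```

```text
top mallet 0.96 [188. 200. 213. 284.] med [0.538 0.229 0.06 ] lo [0.404 0.207 0.029] hi [0.607 0.264 0.094]
top mallet 0.87 [167. 109. 228. 180.] med [0.809 0.292 0.061] lo [0.698 0.19  0.023] hi [0.852 0.338 0.094]
top mallet 0.83 [ 96. 304. 178. 365.] med [0.291 0.359 0.06 ] lo [0.204 0.3   0.014] hi [0.343 0.471 0.094]
top rest 0.74 [191. 229. 222. 301.] med [0.439 0.214 0.064] lo [0.366 0.182 0.006] hi [0.536 0.258 0.07 ]
top rest 0.71 [188. 200. 213. 286.] med [0.54  0.229 0.06 ] lo [0.407 0.208 0.013] hi [0.607 0.264 0.094]
top yoke 0.56 [330. 181. 440. 246.] med [ 0.592 -0.223  0.054] lo [ 0.533 -0.331  0.009] hi [ 0.675 -0.13   0.235]
top flask 0.7 [289. 138. 313. 169.] med [ 0.75  -0.021  0.089] lo [ 0.733 -0.048  0.01 ] hi [0.782 0.004 0.133]
top tin 0.37 [188. 201. 215. 284.] med [0.538 0.229 0.06 ] lo [0.409 0.208 0.031] hi [0.607 0.264 0.094]
top tape 0.84 [460. 249. 501. 286.] med [ 0.462 -0.516  0.028] lo [ 0.418 -0.56   0.   ] hi [ 0.509 -0.467  0.034]
side mallet 0.94 [374. 332. 454. 419.] med [0.302 0.356 0.057] lo [0.233 0.309 0.002] hi [0.346 0.44  0.09 ]
side mal
[... 839 characters left out ...]
557  0.001] hi [ 0.507 -0.463  0.03 ]
{'time_s': 0.8, 'qpos': array([ 1.16840406e+00,  2.99866478e-01,  1.52099990e+00, -2.50641035e-05,
        1.32071656e+00, -6.65993246e-02]), 'joint_vel': array([ 0.00155137,  0.0008215 , -0.00115146,  0.00072395,  0.00180079,
        0.00208902]), 'tau': array([-2.04344666e-03, -5.31624269e+01, -3.52912652e+01,  7.07064173e-02,
        2.11310381e-02, -3.50893151e-05]), 'ee_pos': array([0.18123795, 0.51926608, 0.20546402]), 'eef_rot': array([3.14158457e+00, 2.48773902e-05, 2.80580591e+00]), 'force': array([0.07838323, 0.61486598, 0.34931658]), 'moment': array([-0.06384248,  0.05317455,  0.03388112]), 'grip_force': 0.0, 'grip_width': 0.09389636651218392}
```

View pictures.

View pics/top0.png

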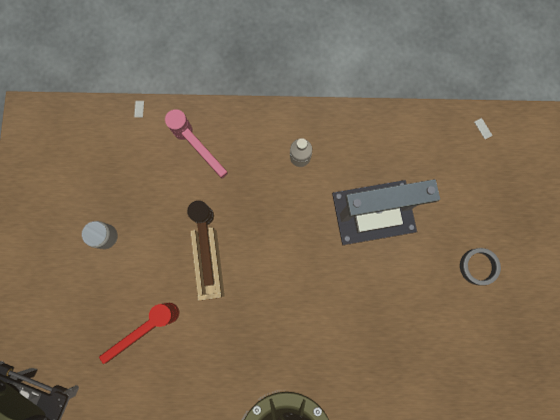

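View pics/side0.png

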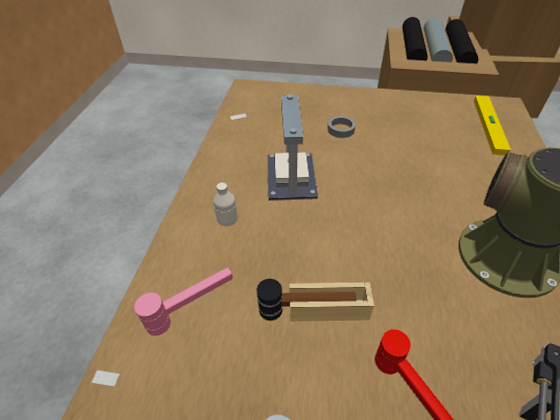

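Run:
```python
import numpy as np,cv2
P=np.load("topP.npy");R=np.load("topR.npy")
save=np.hstack([cv2.resize(R[190:310,170:250],None,fx=4,fy=4,interpolation=2),cv2.resize(R[170:260,325:445],None,fx=4,fy=4,interpolation=2)[:480][:, :480] if 0 else cv2.copyMakeBorder(cv2.resize(R[170:260,325:445],None,fx=4,fy=4,interpolation=2)[:,:480],0,120,0,0,0)])
cv2.imwrite("pics/crop.png",save[...,::-1])
def sel(x0,x1,y0,y1,z0,z1):
    return P[(P[...,0]>x0)&(P[...,0]<x1)&(P[...,1]>y0)&(P[...,1]<y1)&(P[...,2]>z0)&(P[...,2]<z1)]
q=sel(.5,.68,.18,.32,.084,.1); print("head top",len(q),q[:,2].mean(),cv2.minEnclosingCircle(q[:,:2].astype(np.float32)),q[:,:2].mean(0))
q=sel(.33,.56,.14,.3,.06,.075); print("rest top",len(q),cv2.minAreaRect(q[:,:2].astype(np.float32)))
q=sel(.5,.7,-.4,-.08,.222,.233); print("beam",len(q),cv2.minAreaRect(q[:,:2].astype(np.float32)),q.mean(0))
q=sel(.5,.7,-.4,-.08,.045,.058); print("mould",len(q),cv2.minAreaRect(q[:,:2].astype(np.float32)),q.mean(0))
q=sel(.5,.7,-.4,-.08,.062,.09); print("pin",len(q),q)
q=sel(.45,.6,.42,.56,.068,.08); print("tin",len(q),cv2.minEnclosingCircle(q[:,:2].astype(np.float32)))
```

```text
head top 366 0.0907024104500559 ((0.5878438353538513, 0.24438731372356415), 0.028571806848049164) [0.58702334 0.24438771]
rest top 896 ((0.4615054130554199, 0.22403892874717712), (0.20222094655036926, 0.0611787885427475), 9.580880165100098)
beam 1546 ((0.6071130037307739, -0.23090973496437073), (0.05102651193737984, 0.21003547310829163), 11.352478981018066) [ 0.60590139 -0.23029603  0.2306433 ]
mould 734 ((0.5796447396278381, -0.2320958971977234), (0.054905347526073456, 0.19193866848945618), 5.264617919921875) [ 0.57909139 -0.23560917  0.05214867]
pin 48 [[ 0.61220729 -0.31698685  0.08979318]
 [ 0.61333725 -0.32386613  0.08407479]
 [ 0.61445314 -0.32823874  0.07812271]
 [ 0.61393093 -0.30613375  0.06259128]
 [ 0.61287235 -0.30704644  0.06896144]
 [ 0.61088103 -0.30645634  0.08064961]
 [ 0.61019128 -0.30788884  0.08490736]
 [ 0.61063009 -0.31111512  0.08272739]
 [ 0.61179067 -0.31551916  0.07643417]
 [ 0.6122837  -0.31886189  0.07394875]
 [ 0.61263321 -0.32197953  0.07228248]
 [ 0.61309521 -0.3252907   0.06997636]
 [ 0.61012948 -0.3069144   0.06924324]
 [ 0.61097712 -0.31082765  0.064
[... 705 characters left out ...]
55]
 [ 0.58232608 -0.13763097  0.0870335 ]
 [ 0.58257123 -0.13757352  0.06729801]
 [ 0.57986904 -0.13779361  0.08582173]
 [ 0.58006809 -0.15584828  0.08715625]
 [ 0.58086868 -0.15919575  0.08217788]
 [ 0.58007283 -0.13773891  0.06605123]
 [ 0.57800853 -0.13849302  0.08051797]
 [ 0.57687446 -0.14002843  0.08863594]
 [ 0.57679582 -0.14250338  0.0895586 ]
 [ 0.57764631 -0.14584726  0.08415335]
 [ 0.57846725 -0.14918688  0.078953  ]
 [ 0.57965692 -0.15290726  0.07124681]
 [ 0.57935996 -0.15519721  0.07365926]
 [ 0.5802211  -0.15863482  0.06819421]
 [ 0.57661763 -0.13963956  0.07180574]
 [ 0.57748123 -0.14302178  0.06622629]]
tin 494 ((0.5212552547454834, 0.5165673494338989), 0.03589838743209839)
```

View pics/crop.png

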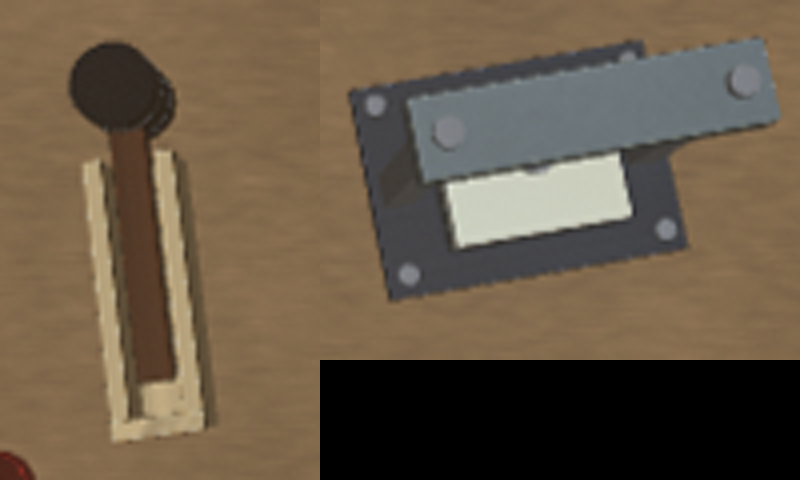

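Candidates: black/dark-wood mallet at top pixel (200,212), with its handle in the rest; pink look-alike at (176,120); red look-alike at (160,315). The crop confirms the black barrel with the brown handle between the plywood cheeks, so I choose that one. The yoke is at (375,212), with the beam at (393,197) and the pin's edge just showing at about (460,212) on the original scale.

```bash
cat >> h.py <<'E'
def go(x,y,z,yawdeg):
    """units (0.04 m / 4 deg): twist first, then dp in tool axes after the twist"""
    o=ctrl.get_obs(); p=o["ee_pos"]; cur=np.degrees(o["eef_rot"][2]); t=(yawdeg-cur+180)%360-180
    a=np.radians(yawdeg); d=np.array([x,y,z])-p
    u=np.array([d[0]*np.cos(a)+d[1]*np.sin(a), d[0]*np.sin(a)-d[1]*np.cos(a), -d[2]])/.04
    print("t",round(o["time_s"],2),"p",p.round(4),"yaw",round(cur,2),"-> twist",round(-t/4,3),"dp",u.round(3),"F",o["force"].round(1),"w",round(o["grip_width"],4))
E
python3 -c "
from h import *
go(.5875,.2445,.205,189.4)"
```

```text
t 0.8 p [0.1812 0.5193 0.2055] yaw 160.76 -> twist -7.16 dp [-8.898 -8.436  0.012] F [0.1 0.6 0.3] w 0.0939
```

>>> step_arm --deltas '[{"dp": [0, 0, 0], "twist": -0.9}, {"dp": [0, 0, 0], "twist": -0.9}, {"dp": [0, 0, 0], "twist": -0.9}, {"dp": [0, 0, 0], "twist": -0.9}, {"dp": [0, 0, 0], "twist": -0.9}, {"dp": [0, 0, 0], "twist": -0.9}, {"dp": [0, 0, 0], "twist": -0.9}, {"dp": [0, 0, 0], "twist": -0.86}]' --gripper 1 --squeeze 55

```text
time_s: 1.6
ee_pos: [0.1813, 0.5193, 0.2055]
eef_rot: [3.142, 0.0, -2.975]
force: [-0.1, -0.2, -0.1]
grip_width: 0.0938
grip_force: 0.0
```

>>> step_arm --deltas '[{"dp": [-0.5, -0.5, 0], "twist": 0}, {"dp": [-0.8, -0.75, 0], "twist": 0}, {"dp": [-0.8, -0.75, 0], "twist": 0}, {"dp": [-0.8, -0.75, 0], "twist": 0}, {"dp": [-0.8, -0.75, 0], "twist": 0}, {"dp": [-0.8, -0.75, 0], "twist": 0}, {"dp": [-0.8, -0.75, 0], "twist": 0}, {"dp": [-0.8, -0.75, 0], "twist": 0}, {"dp": [-0.8, -0.75, 0], "twist": 0}, {"dp": [-0.8, -0.75, 0], "twist": 0}, {"dp": [-0.8, -0.75, 0], "twist": 0}, {"dp": [-0.4, -0.4, 0], "twist": 0}]'

```text
time_s: 2.8
ee_pos: [0.5895, 0.2436, 0.205]
eef_rot: [-3.141, -0.0, -2.98]
force: [-0.6, -0.1, -0.2]
grip_width: 0.094
grip_force: 0.0
```

```bash
python3 -c "
from h import *
go(.5875,.2445,.035,189.4)"
```

```text
t 2.8 p [0.5895 0.2436 0.205 ] yaw -170.71 -> twist -0.029 dp [0.045 0.03  4.25 ] F [-0.6 -0.1 -0.2] w 0.094
```

>>> step_arm --deltas '[{"dp": [0.04, 0.03, 0.3], "twist": 0}, {"dp": [0, 0, 0.6], "twist": 0}, {"dp": [0, 0, 0.6], "twist": 0}, {"dp": [0, 0, 0.6], "twist": 0}, {"dp": [0, 0, 0.6], "twist": 0}, {"dp": [0, 0, 0.6], "twist": 0}, {"dp": [0, 0, 0.5], "twist": 0}, {"dp": [0, 0, 0.4], "twist": 0}, {"dp": [0, 0, 0], "twist": 0}]'

```text
time_s: 3.7
ee_pos: [0.584, 0.2469, 0.0351]
eef_rot: [-3.141, -0.004, -2.977]
force: [0.1, -0.2, 0.7]
grip_width: 0.0937
grip_force: 0.0
```

>>> step_arm --deltas '[{"dp": [0, 0, 0], "twist": 0}, {"dp": [0, 0, 0], "twist": 0}, {"dp": [0, 0, 0], "twist": 0}, {"dp": [0, 0, 0], "twist": 0}, {"dp": [0, 0, 0], "twist": 0}, {"dp": [0, 0, 0], "twist": 0}]' --gripper -1 --squeeze 55

```text
time_s: 4.3
ee_pos: [0.5859, 0.2467, 0.0379]
eef_rot: [-3.142, 0.001, -2.978]
force: [0.3, -1.7, 2.4]
grip_width: 0.0551
grip_force: 55.0
```

>>> step_arm --deltas '[{"dp": [0, 0, -0.15], "twist": 0}, {"dp": [0, 0, -0.25], "twist": 0}, {"dp": [0, 0, -0.3], "twist": 0}, {"dp": [0, 0, -0.3], "twist": 0}, {"dp": [0, 0, -0.3], "twist": 0}, {"dp": [0, 0, -0.3], "twist": 0}, {"dp": [0, 0, -0.3], "twist": 0}, {"dp": [0, 0, -0.3], "twist": 0}, {"dp": [0, 0, -0.2], "twist": 0}, {"dp": [0, 0, 0], "twist": 0}]'

```text
time_s: 5.3
ee_pos: [0.586, 0.247, 0.1349]
eef_rot: [3.141, 0.002, -2.978]
force: [-0.4, 0.2, -3.9]
grip_width: 0.0557
grip_force: 55.0
```

Run:
```python
from h import *
r,d=ctrl.camera("side"); cv2.imwrite("pics/lift.png",cv2.resize(r[200:340,200:400],None,fx=3,fy=3)[...,::-1])
go(.56,.03,.11,191.3)
```

```text
t 5.35 p [0.5857 0.2469 0.1338] yaw -170.6 -> twist -0.475 dp [ 1.692 -5.191  0.595] F [-0.6  0.7 -3.6] w 0.0552
```

View pics/lift.png

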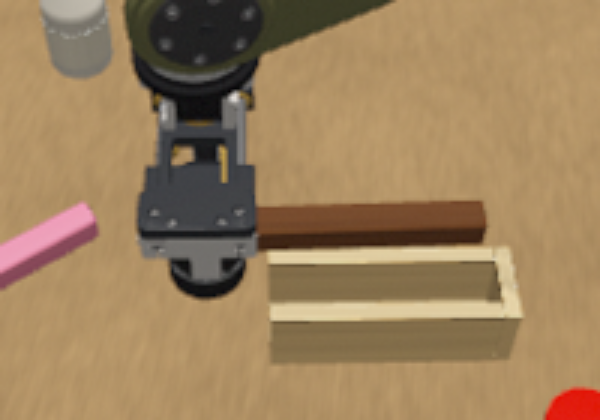

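The side crop shows the mallet held level: head at crop (207,270), handle clear above the rest at (265–485,225).

>>> step_arm --deltas '[{"dp": [0.06, -0.2, 0], "twist": -0.04}, {"dp": [0.13, -0.4, 0], "twist": -0.04}, {"dp": [0.17, -0.5, 0], "twist": -0.04}, {"dp": [0.17, -0.5, 0], "twist": -0.04}, {"dp": [0.17, -0.5, 0], "twist": -0.04}, {"dp": [0.17, -0.5, 0], "twist": -0.04}, {"dp": [0.17, -0.5, 0], "twist": -0.04}, {"dp": [0.17, -0.5, 0], "twist": -0.04}, {"dp": [0.17, -0.5, 0], "twist": -0.04}, {"dp": [0.17, -0.5, 0], "twist": -0.04}, {"dp": [0.13, -0.4, 0], "twist": -0.04}, {"dp": [0.06, -0.2, 0], "twist": -0.04}]'

```text
time_s: 6.55
ee_pos: [0.5535, 0.0276, 0.1332]
eef_rot: [-3.141, -0.001, -2.945]
force: [-0.1, 0.6, -3.5]
grip_width: 0.0556
grip_force: 55.0
```

>>> step_arm --deltas '[{"dp": [0, 0, 0.2], "twist": 0}, {"dp": [0, 0, 0.3], "twist": 0}, {"dp": [0, 0, 0.4], "twist": 0}, {"dp": [0, 0, 0.4], "twist": 0}, {"dp": [0, 0, 0.3], "twist": 0}, {"dp": [0, 0, 0.2], "twist": 0}, {"dp": [0, 0, 0.2], "twist": 0}, {"dp": [0, 0, 0.15], "twist": 0}, {"dp": [0, 0, 0.1], "twist": 0}, {"dp": [0, 0, 0], "twist": 0}, {"dp": [0, 0, 0], "twist": 0}]'

```text
time_s: 7.65
ee_pos: [0.5544, 0.0298, 0.0438]
eef_rot: [-3.141, 0.001, -2.944]
force: [-0.2, 0.6, -3.5]
grip_width: 0.0556
grip_force: 55.0
```

Still about 6 mm up; ease down.

>>> step_arm --deltas '[{"dp": [0, 0, 0.05], "twist": 0}, {"dp": [0, 0, 0.05], "twist": 0}, {"dp": [0, 0, 0.03], "twist": 0}, {"dp": [0, 0, 0], "twist": 0}, {"dp": [0, 0, 0], "twist": 0}]'

```text
time_s: 8.15
ee_pos: [0.5542, 0.0298, 0.0383]
eef_rot: [-3.142, -0.0, -2.944]
force: [0.3, 0.4, -3.1]
grip_width: 0.0554
grip_force: 55.0
```

>>> step_arm --deltas '[{"dp": [0, 0, 0.03], "twist": 0}, {"dp": [0, 0, 0.03], "twist": 0}, {"dp": [0, 0, 0], "twist": 0}, {"dp": [0, 0, 0], "twist": 0}]'

```text
time_s: 8.55
ee_pos: [0.5546, 0.0298, 0.0378]
eef_rot: [-3.141, 0.001, -2.944]
force: [-8.7, -2.0, 19.8]
grip_width: 0.0557
grip_force: 55.0
```

Contact. Release and rise.

>>> step_arm --deltas '[{"dp": [0, 0, -0.04], "twist": 0}, {"dp": [0, 0, 0], "twist": 0}, {"dp": [0, 0, 0], "twist": 0}]'

```text
time_s: 8.85
ee_pos: [0.5545, 0.0298, 0.0378]
eef_rot: [-3.141, 0.001, -2.944]
force: [-0.3, -0.0, 5.8]
grip_width: 0.0557
grip_force: 55.0
```

>>> step_arm --deltas '[{"dp": [0, 0, 0], "twist": 0}, {"dp": [0, 0, 0], "twist": 0}, {"dp": [0, 0, 0], "twist": 0}, {"dp": [0, 0, 0], "twist": 0}, {"dp": [0, 0, -0.3], "twist": 0}, {"dp": [0, 0, -0.6], "twist": 0}, {"dp": [0, 0, -0.8], "twist": 0}, {"dp": [0, 0, -0.8], "twist": 0}, {"dp": [0, 0, -0.6], "twist": 0}, {"dp": [0, 0, 0], "twist": 0}]' --gripper 1

```text
time_s: 9.85
ee_pos: [0.5556, 0.0298, 0.1657]
eef_rot: [-3.14, 0.006, -2.944]
force: [0.1, -0.4, 0.7]
grip_width: 0.094
grip_force: 0.0
```

>>> step_arm --deltas '[{"dp": [0.5, 0, -0.5], "twist": 0}, {"dp": [0.8, 0, -0.8], "twist": 0}, {"dp": [0.8, 0, -0.8], "twist": 0}, {"dp": [0.8, 0, -0.3], "twist": 0}, {"dp": [0.8, 0, 0], "twist": 0}, {"dp": [0.5, 0, 0], "twist": 0}, {"dp": [0, 0, 0], "twist": 0}]'

```text
time_s: 10.55
ee_pos: [0.388, -0.0034, 0.2577]
eef_rot: [-3.141, 0.001, -2.945]
force: [0.1, -0.1, 0.4]
grip_width: 0.0941
grip_force: 0.0
```

```bash
cat > find.py <<'E'
from h import *
def mallet(x0=.3,x1=.7,y0=-.12,y1=.14):
    r,d=ctrl.camera("top"); P=pts("top",d)
    o=[m for m in ctrl.cut_out("top","mallet") if x0<np.median(P[m["pixels"]],0)[0]<x1 and y0<np.median(P[m["pixels"]],0)[1]<y1]
    box=(P[...,0]>x0)&(P[...,0]<x1)&(P[...,1]>y0)&(P[...,1]<y1)
    h=P[box&(P[...,2]>.084)&(P[...,2]<.1)]; k=P[box&(P[...,2]>.052)&(P[...,2]<.064)]
    if len(h): print("head",len(h),cv2.minEnclosingCircle(h[:,:2].astype(np.float32)),h.mean(0))
    if len(k): print("handle",len(k),k.mean(0),k[:,0].min(),cv2.minAreaRect(k[:,:2].astype(np.float32)), np.degrees(np.arctan(np.polyfit(k[:,0],k[:,1],1)[0])))
    print(len(o),[m["conf"] for m in o]); return r
E
python3 - <<'E'
from find import *
r=mallet(); save("stand",r); go(.48,.015,.2,191)
E
```

```text
head 362 ((0.5554295778274536, 0.030634824186563492), 0.027993198484182358) [0.55505761 0.03070928 0.09046232]
handle 326 [0.48203204 0.01412119 0.0583924 ] 0.43504947530329396 ((0.48408243060112, 0.014712443575263023), (0.10687460750341415, 0.02947523631155491), 16.933231353759766) 12.495403866250298
1 [0.87]
t 10.65 p [ 0.3898 -0.0032  0.2575] yaw -168.7 -> twist 0.076 dp [-2.301  0.016  1.438] F [-0.4 -0.6 -0.3] w 0.0934
```

View pics/stand.png

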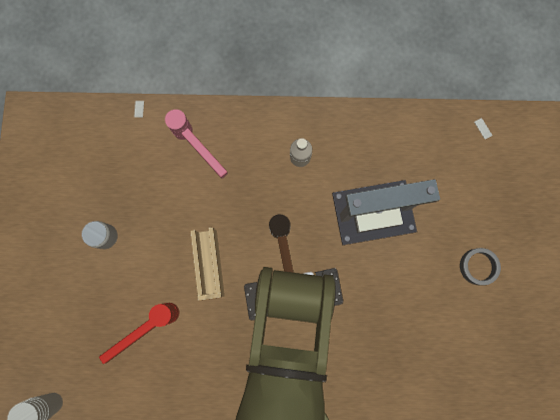

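Mallet stands upright alone: head at (280,226), handle running down to under the gripper at (294,275). The handle reads yaw ≈12.6°.

```bash
python3 -c "
from h import *
go(.4752,.0128,.026,192.6)"
```

```text
t 10.65 p [ 0.3898 -0.0032  0.2575] yaw -168.7 -> twist -0.324 dp [-2.172 -0.076  5.788] F [-0.4 -0.6 -0.3] w 0.0934
```

>>> step_arm --deltas '[{"dp": [0, 0, 0], "twist": -0.32}, {"dp": [-0.5, -0.08, 0.2], "twist": 0}, {"dp": [-0.7, 0, 0.5], "twist": 0}, {"dp": [-0.6, 0, 0.7], "twist": 0}, {"dp": [-0.37, 0, 0.7], "twist": 0}, {"dp": [0, 0, 0.7], "twist": 0}, {"dp": [0, 0, 0.7], "twist": 0}, {"dp": [0, 0, 0.7], "twist": 0}, {"dp": [0, 0, 0.6], "twist": 0}, {"dp": [0, 0, 0.4], "twist": 0}, {"dp": [0, 0, 0.2], "twist": 0}, {"dp": [0, 0, 0], "twist": 0}]'

```text
time_s: 11.85
ee_pos: [0.4747, 0.0128, 0.0403]
eef_rot: [3.141, -0.002, -2.921]
force: [0.1, -0.7, 0.3]
grip_width: 0.0939
grip_force: 0.0
```

```bash
python3 -c "
from h import *
go(.4752,.0128,.026,192.6)"
```

```text
t 11.85 p [0.4747 0.0128 0.0403] yaw -167.36 -> twist 0.011 dp [-0.013 -0.003  0.358] F [ 0.1 -0.7  0.3] w 0.0939
```

>>> step_arm --deltas '[{"dp": [0, 0, 0.2], "twist": 0}, {"dp": [0, 0, 0.16], "twist": 0}, {"dp": [0, 0, 0], "twist": 0}]'

```text
time_s: 12.15
ee_pos: [0.4747, 0.0127, 0.0265]
eef_rot: [3.141, -0.001, -2.922]
force: [0.6, -0.6, 0.6]
grip_width: 0.0938
grip_force: 0.0
```

>>> step_arm --deltas '[{"dp": [0, 0, 0], "twist": 0}, {"dp": [0, 0, 0], "twist": 0}, {"dp": [0, 0, 0], "twist": 0}, {"dp": [0, 0, 0], "twist": 0}, {"dp": [0, 0, 0], "twist": 0}, {"dp": [0, 0, 0], "twist": 0}, {"dp": [0, 0, 0], "twist": 0}, {"dp": [0, 0, 0], "twist": 0}]' --gripper -1 --squeeze 60

```text
time_s: 12.95
ee_pos: [0.4749, 0.0126, 0.0271]
eef_rot: [-3.142, -0.0, -2.922]
force: [0.4, -0.8, -0.5]
grip_width: 0.0335
grip_force: 0.0
```

>>> step_arm --deltas '[{"dp": [0, 0, -0.1], "twist": 0}, {"dp": [0, 0, -0.2], "twist": 0}, {"dp": [0, 0, -0.3], "twist": 0}, {"dp": [0, 0, -0.3], "twist": 0}, {"dp": [0, 0, -0.3], "twist": 0}, {"dp": [0, 0, -0.3], "twist": 0}, {"dp": [0, 0, -0.3], "twist": 0}, {"dp": [0, 0, -0.3], "twist": 0}, {"dp": [0, 0, -0.2], "twist": 0}, {"dp": [0, 0, -0.1], "twist": 0}, {"dp": [0, 0, 0], "twist": 0}]'

```text
time_s: 14.05
ee_pos: [0.475, 0.0126, 0.1234]
eef_rot: [-3.141, 0.001, -2.922]
force: [0.2, -0.4, -4.1]
grip_width: 0.0238
grip_force: 60.0
```

Run:
```python
from h import *
r,d=ctrl.camera("side"); cv2.imwrite("pics/lift2.png",cv2.resize(r[90:260,200:400],None,fx=3,fy=3)[...,::-1])
P=pts("side",d); o=ctrl.get_obs(); print(o["ee_pos"],np.degrees(o["eef_rot"][2]))
# head top: highest part near expected head
m=(abs(P[...,0]-.556)<.06)&(abs(P[...,1]-.03)<.05)&(P[...,2]>.1)&(P[...,2]<.21)
q=P[m]; print(len(q)); 
dark=r[m].sum(1)<120; q=q[dark]; print(len(q), np.percentile(q,[1,50,99],axis=0).round(4))
t=q[q[:,2]>np.percentile(q[:,2],99)-.006]; A=np.c_[t[:,:2],np.ones(len(t))]; print("plane",len(t),np.linalg.lstsq(A,t[:,2],rcond=None)[0],t.mean(0))
```

```text
[0.47478943 0.01261603 0.12293778] -167.40016192527588
976
638 [[0.4995 0.0073 0.1019]
 [0.5507 0.0504 0.1645]
 [0.5793 0.0607 0.1822]]
plane 243 [-0.01265652 -0.01487632  0.18744334] [0.55476835 0.03402931 0.17991567]
```

View pics/lift2.png

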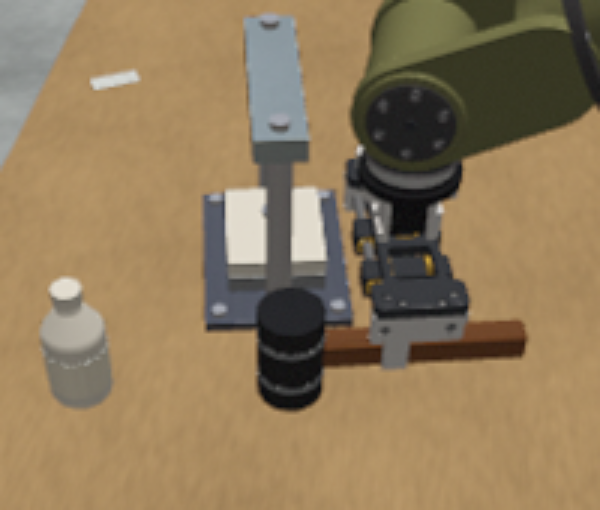

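The side crop shows the mallet held level by the handle, head at (290,345), clear of the bench; the yoke is at (275,170), the pin at (267,210).

```bash
python3 -c "
from h import *
go(.365,-.280,.128,191.35)"
```

```text
t 14.1 p [0.4748 0.0126 0.1229] yaw -167.4 -> twist 0.312 dp [ 4.131 -6.632 -0.127] F [ 0.   0.1 -3. ] w 0.0234
```

>>> step_arm --deltas '[{"dp": [0.1, -0.2, -0.13], "twist": 0.31}, {"dp": [0.3, -0.5, 0], "twist": 0}, {"dp": [0.4, -0.6, 0], "twist": 0}, {"dp": [0.4, -0.7, 0], "twist": 0}, {"dp": [0.4, -0.7, 0], "twist": 0}, {"dp": [0.4, -0.7, 0], "twist": 0}, {"dp": [0.4, -0.7, 0], "twist": 0}, {"dp": [0.4, -0.7, 0], "twist": 0}, {"dp": [0.4, -0.6, 0], "twist": 0}, {"dp": [0.4, -0.6, 0], "twist": 0}, {"dp": [0.4, -0.4, 0], "twist": 0}, {"dp": [0.13, -0.23, 0], "twist": 0}]'

```text
time_s: 15.3
ee_pos: [0.364, -0.2815, 0.1281]
eef_rot: [3.141, -0.001, -2.946]
force: [0.5, 0.4, -3.6]
grip_width: 0.0235
grip_force: 60.0
```

>>> step_arm --deltas '[{"dp": [0, 0, 0], "twist": 0}, {"dp": [0, 0, 0], "twist": 0}]'

```text
time_s: 15.5
ee_pos: [0.3655, -0.2796, 0.1282]
eef_rot: [3.141, -0.0, -2.944]
force: [1.1, -0.6, -3.3]
grip_width: 0.0237
grip_force: 60.0
```

Run:
```python
from h import *
go(.5269,-.2477,.128,191.35)
r,d=ctrl.camera("top"); P=pts("top",d)
m=(abs(P[...,0]-.445)<.05)&(abs(P[...,1]+.265)<.05)&(P[...,2]>.165)&(P[...,2]<.2)&(r.sum(2)<150)
q=P[m]; print("head",len(q),cv2.minEnclosingCircle(q[:,:2].astype(np.float32)),q.mean(0)); A=np.c_[q[:,:2],np.ones(len(q))]; print(np.linalg.lstsq(A,q[:,2],rcond=None)[0])
```

```text
t 15.5 p [ 0.3655 -0.2796  0.1282] yaw -168.66 -> twist -0.003 dp [-4.113 -0.012  0.005] F [ 1.1 -0.6 -3.3] w 0.0237
head 478 ((0.44696587324142456, -0.26219403743743896), 0.02808758057653904) [ 0.44689283 -0.26003396  0.18555807]
[-0.00071032 -0.08918707  0.16268383]
```

>>> step_arm --deltas '[{"dp": [-0.2, 0, 0], "twist": 0}, {"dp": [-0.4, 0, 0], "twist": 0}, {"dp": [-0.5, 0, 0], "twist": 0}, {"dp": [-0.5, 0, 0], "twist": 0}, {"dp": [-0.5, 0, 0], "twist": 0}, {"dp": [-0.5, 0, 0], "twist": 0}, {"dp": [-0.5, 0, 0], "twist": 0}, {"dp": [-0.4, 0, 0], "twist": 0}, {"dp": [-0.3, 0, 0], "twist": 0}, {"dp": [-0.2, 0, 0], "twist": 0}, {"dp": [-0.1, 0, 0], "twist": 0}, {"dp": [0, 0, 0], "twist": 0}]'

```text
time_s: 16.75
ee_pos: [0.5263, -0.2475, 0.1281]
eef_rot: [3.142, -0.0, -2.943]
force: [-1.0, 0.9, -3.9]
grip_width: 0.0235
grip_force: 60.0
```

Run:
```python
from h import *
go(.5269,-.2477,.091,191.35)
r,d=ctrl.camera("side"); cv2.imwrite("pics/under.png",cv2.resize(r[80:210,230:370],None,fx=4,fy=4)[...,::-1])
```

```text
t 16.75 p [ 0.5263 -0.2475  0.1281] yaw -168.62 -> twist 0.007 dp [-0.013 -0.008  0.928] F [-1.   0.9 -3.9] w 0.0235
```

View pics/under.png

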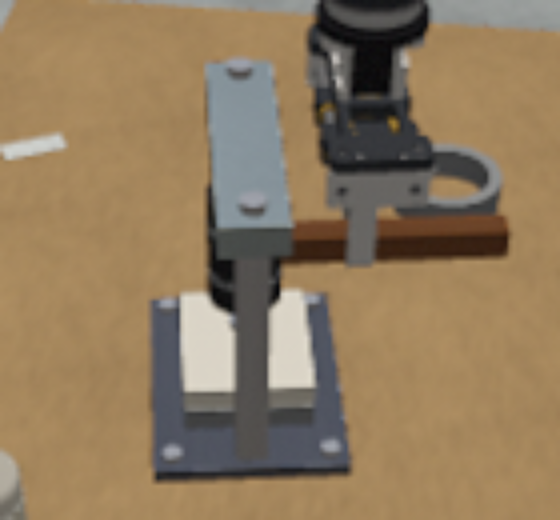

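The head sits under the beam at (245,265), above the pin, with the gripper clear behind the beam. Raise a little, then strike and rebound.

>>> step_arm --deltas '[{"dp": [0, 0, -0.15], "twist": 0}, {"dp": [0, 0, -0.1], "twist": 0}, {"dp": [0, 0, 0], "twist": 0}, {"dp": [0, 0, 0], "twist": 0}]'

```text
time_s: 17.2
ee_pos: [0.5261, -0.2478, 0.1385]
eef_rot: [-3.141, 0.0, -2.944]
force: [0.1, 0.1, -3.3]
grip_width: 0.0236
grip_force: 60.0
```

>>> step_arm --deltas '[{"dp": [0, 0, 1.0], "twist": 0}, {"dp": [0, 0, 0.22], "twist": 0}]'

```text
time_s: 17.4
ee_pos: [0.5252, -0.2475, 0.0872]
eef_rot: [3.14, -0.002, -2.944]
force: [-10.1, -2.8, 15.3]
grip_width: 0.0236
grip_force: 60.0
```

```bash
python3 -c "
from h import *
go(.5269,-.2477,.091,191.35)"
```

```text
t 17.4 p [ 0.5252 -0.2475  0.0872] yaw -168.66 -> twist -0.003 dp [-0.041 -0.013 -0.094] F [-10.1  -2.8  15.3] w 0.0236
```

>>> step_arm --deltas '[{"dp": [0, 0, -0.4], "twist": 0}, {"dp": [0, 0, -0.4], "twist": 0}, {"dp": [0, 0, -0.2], "twist": 0}, {"dp": [0, 0, 0], "twist": 0}]'

```text
time_s: 17.8
ee_pos: [0.5264, -0.2479, 0.1306]
eef_rot: [-3.141, 0.001, -2.943]
force: [1.0, 0.3, -3.8]
grip_width: 0.0236
grip_force: 60.0
```

>>> step_arm --deltas '[{"dp": [0.2, 0, 0], "twist": 0}, {"dp": [0.4, 0, 0], "twist": 0}, {"dp": [0.5, 0, 0], "twist": 0}, {"dp": [0.5, 0, 0], "twist": 0}, {"dp": [0.5, 0, 0], "twist": 0}, {"dp": [0.5, 0, 0], "twist": 0}, {"dp": [0.5, 0, 0], "twist": 0}, {"dp": [0.4, 0, 0], "twist": 0}, {"dp": [0.4, 0, 0], "twist": 0}, {"dp": [0.2, 0, 0], "twist": 0}, {"dp": [0, 0, 0], "twist": 0}]'

```text
time_s: 18.9
ee_pos: [0.3646, -0.2802, 0.1295]
eef_rot: [-3.142, -0.0, -2.944]
force: [0.8, -0.7, -3.2]
grip_width: 0.0237
grip_force: 60.0
```

Run:
```python
from h import *
go(.365,-.28,.128,191.35)
c="side"; R0=np.load("sideR.npy"); P0=np.load("sideP.npy"); r,d=ctrl.camera(c); P=pts(c,d)
for Q in (P0,P):
    m=(abs(Q[...,0]-.6075)<.03)&(abs(Q[...,1]+.2315)<.03)&(Q[...,2]>.0545)&(Q[...,2]<.09); v,u=np.nonzero(m); print(m.sum(), [ (b,a,Q[b,a].round(3).tolist()) for b,a in zip(v,u)][:40])
v0,u0=135,268
a=np.hstack([cv2.resize(x[135:185,265:315],None,fx=8,fy=8,interpolation=2) for x in (R0,r)]); cv2.imwrite("pics/pin.png",a[...,::-1])
r,d=ctrl.camera("top"); T=pts("top",d); T0=np.load("topP.npy")
for Q in (T0,T):
    m=(abs(Q[...,0]-.6075)<.025)&(abs(Q[...,1]+.2315)<.03)&(Q[...,2]>.0545)&(Q[...,2]<.09); print("top",Q[m].round(3).tolist())
m=(abs(T[...,0]-.445)<.05)&(abs(T[...,1]+.265)<.05)&(T[...,2]>.15)&(T[...,2]<.22)&(r.sum(2)<150)
q=T[m]; print("head",len(q),cv2.minEnclosingCircle(q[:,:2].astype(np.float32)),q.mean(0)); A=np.c_[q[:,:2],np.ones(len(q))]; print(np.linalg.lstsq(A,q[:,2],rcond=None)[0])
```

```text
t 18.9 p [ 0.3646 -0.2802  0.1295] yaw -168.7 -> twist -0.011 dp [-0.01   0.004  0.037] F [ 0.8 -0.7 -3.2] w 0.0237
4 [(np.int64(159), np.int64(287), [0.62, -0.236, 0.065]), (np.int64(160), np.int64(287), [0.618, -0.228, 0.068]), (np.int64(161), np.int64(287), [0.618, -0.224, 0.067]), (np.int64(162), np.int64(287), [0.618, -0.223, 0.064])]
4 [(np.int64(162), np.int64(287), [0.619, -0.231, 0.058]), (np.int64(163), np.int64(287), [0.619, -0.23, 0.055]), (np.int64(164), np.int64(287), [0.618, -0.225, 0.055]), (np.int64(165), np.int64(287), [0.617, -0.22, 0.055])]
top [[0.603, -0.257, 0.055], [0.597, -0.229, 0.073], [0.597, -0.232, 0.072], [0.597, -0.235, 0.072], [0.597, -0.237, 0.072], [0.595, -0.227, 0.07], [0.595, -0.23, 0.07], [0.595, -0.233, 0.067], [0.596, -0.236, 0.066], [0.597, -0.249, 0.057], [0.598, -0.252, 0.055], [0.594, -0.204, 0.055], [0.594, -0.214, 0.057], [0.594, -0.22, 0.055], [0.594, -0.227, 0.058], [0.594, -0.235, 0.058], [0.595, -0.249, 0.055], [0.592, -0.217, 0.055], [0.592, -0.23, 0.055], [0.589, -0.209, 0.056], [0.589, -0.219, 0.057], [0.589, -0.225, 0.057], [0.58
[... 664 characters left out ...]
0.594, -0.206, 0.058], [0.594, -0.222, 0.058], [0.595, -0.246, 0.055], [0.591, -0.203, 0.055], [0.591, -0.206, 0.055], [0.591, -0.211, 0.055], [0.592, -0.225, 0.056], [0.592, -0.243, 0.056], [0.592, -0.254, 0.057], [0.589, -0.238, 0.055], [0.589, -0.254, 0.057], [0.586, -0.209, 0.056], [0.586, -0.222, 0.056], [0.586, -0.233, 0.055], [0.586, -0.235, 0.057], [0.587, -0.246, 0.055], [0.587, -0.252, 0.055], [0.587, -0.259, 0.055], [0.583, -0.203, 0.056], [0.583, -0.206, 0.056], [0.584, -0.227, 0.055], [0.584, -0.23, 0.055], [0.584, -0.236, 0.055]]
head 513 ((0.43452319502830505, -0.2624802589416504), 0.03863232955336571) [ 0.44451811 -0.25950832  0.18702917]
[ 0.16041884 -0.22472773  0.05740138]
```

View pics/pin.png

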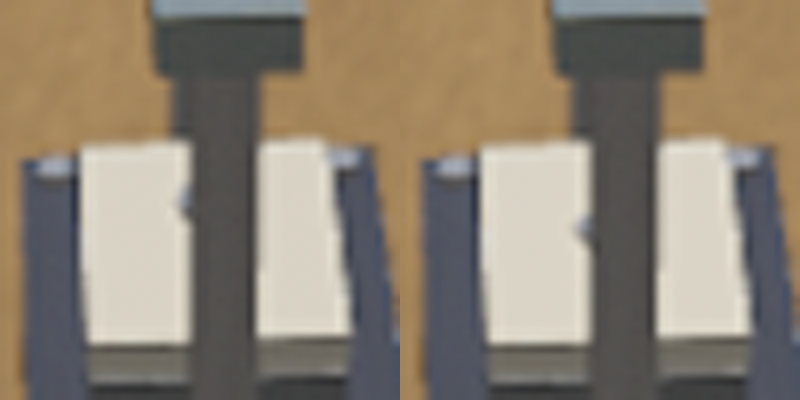

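Run:
```python
from h import *
c=ctrl.get_calibration("side")
for z in (.074,.060,.058):
    q=c["world_to_cam"]@[.6075+.013,-.2315+.003,z,1]; print(z,c["fx"]*q[0]/q[2]+c["cx"],c["fy"]*q[1]/q[2]+c["cy"])
R0=np.load("sideR.npy").astype(float); rs=np.mean([ctrl.camera("side")[0].astype(float) for _ in range(3)],0)
for x in (R0,rs):
    w=(x[150:172,284:289,2]-x[150:172,284:289,0]); base=np.median(w,0); w=np.clip(w-base-6,0,None); print("blob row",(w.sum(1)*np.arange(150,172)).sum()/w.sum(), w.sum(1).round())
r,d=ctrl.camera("side"); P=pts("side",d)
m=(abs(P[...,0]-.446)<.045)&(abs(P[...,1]+.26)<.04)&(P[...,2]>.08)&(P[...,2]<.2)&(r.sum(2)<150); q=P[m]
print(len(q),np.percentile(q,[1,50,99],axis=0).round(4))
t=P[(abs(P[...,0]-.36)<.12)&(abs(P[...,1]+.28)<.06)&(P[...,2]>.1)&(P[...,2]<.17)&(r[...,0].astype(int)-r[...,2]>25)]
k=t[t[:,0]<.33]; k2=t[t[:,0]>.375]
for s in (k,k2): print("handle",len(s),s.mean(0) if len(s) else 0, np.percentile(s[:,2],[5,50,95]) if len(s) else 0)
```

```text
0.074 286.3077218355017 158.35183858561496
0.06 286.3372575942477 161.90814161090682
0.058 286.341436183829 162.41127176229148
blob row 156.35294117647058 [21. 23.  3.  0.  0.  0.  0.  0. 15. 34. 31.  9.  0.  0.  0.  0.  0.  0.
  0.  0.  0.  0.]
blob row 158.26902173913044 [21. 22.  3.  0.  0.  0.  0.  0.  0.  0.  0.  0. 27. 37. 13.  0.  0.  0.
  0.  0.  0.  0.]
577 [[ 0.4051 -0.2868  0.1029]
 [ 0.4456 -0.2425  0.1592]
 [ 0.4725 -0.2319  0.19  ]]
handle 269 [ 0.2925883  -0.2855417   0.14517682] [0.13105556 0.14828227 0.15323279]
handle 195 [ 0.40356763 -0.26329774  0.14331017] [0.10511208 0.1481877  0.15581617]
```

Depth and pixel shift put the pin at 14–16 mm, so it isn't proven home. I'll give it one more blow, a little deeper.

>>> step_arm --deltas '[{"dp": [-0.2, 0, 0], "twist": 0}, {"dp": [-0.4, 0, 0], "twist": 0}, {"dp": [-0.5, 0, 0], "twist": 0}, {"dp": [-0.5, 0, 0], "twist": 0}, {"dp": [-0.5, 0, 0], "twist": 0}, {"dp": [-0.5, 0, 0], "twist": 0}, {"dp": [-0.5, 0, 0], "twist": 0}, {"dp": [-0.4, 0, 0], "twist": 0}, {"dp": [-0.3, 0, 0], "twist": 0}, {"dp": [-0.2, 0, 0], "twist": 0}, {"dp": [-0.05, 0, -0.05], "twist": 0}, {"dp": [0, 0, 0], "twist": 0}]'

```text
time_s: 20.4
ee_pos: [0.5243, -0.248, 0.1316]
eef_rot: [-3.142, 0.0, -2.943]
force: [-0.0, 0.8, -3.0]
grip_width: 0.0236
grip_force: 60.0
```

>>> step_arm --deltas '[{"dp": [0, 0, 1.0], "twist": 0}, {"dp": [0, 0, 0.22], "twist": 0}, {"dp": [0, 0, 0], "twist": 0}]'

```text
time_s: 20.7
ee_pos: [0.5232, -0.2484, 0.082]
eef_rot: [3.141, -0.002, -2.944]
force: [0.9, 0.1, -2.3]
grip_width: 0.0234
grip_force: 60.0
```

>>> step_arm --deltas '[{"dp": [0, 0, 0.1], "twist": 0}, {"dp": [0, 0, 0], "twist": 0}, {"dp": [0, 0, 0], "twist": 0}]'

```text
time_s: 21.0
ee_pos: [0.524, -0.2486, 0.0799]
eef_rot: [-3.141, 0.0, -2.944]
force: [-6.1, -1.4, 5.4]
grip_width: 0.0238
grip_force: 60.0
```

Run:
```python
from h import *
go(.5269,-.2477,.091,191.35)
r,d=ctrl.camera("side"); cv2.imwrite("pics/press.png",cv2.resize(r[80:210,230:370],None,fx=4,fy=4,interpolation=2)[...,::-1])
```

```text
t 21.0 p [ 0.524  -0.2486  0.0799] yaw -168.66 -> twist -0.003 dp [-0.076  0.008 -0.278] F [-6.1 -1.4  5.4] w 0.0238
```

View pics/press.png

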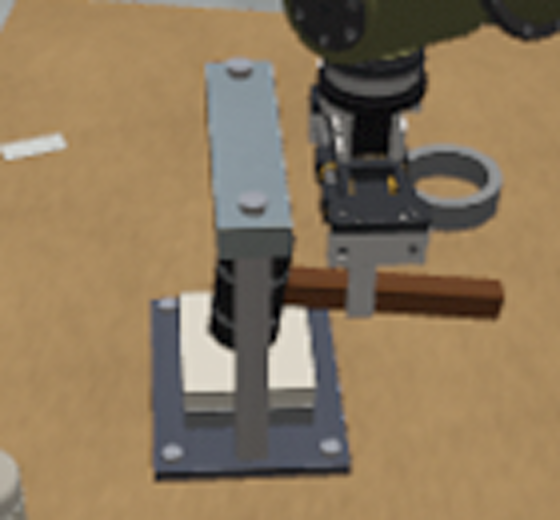

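The mallet has tilted in the grip by about 6° (handle sloping from (285,285) to (500,300)), so it bottomed out. Withdraw and check the pin.

>>> step_arm --deltas '[{"dp": [0, 0, -0.3], "twist": 0}, {"dp": [0, 0, -0.5], "twist": 0}, {"dp": [0, 0, -0.2], "twist": 0}, {"dp": [0, 0, 0], "twist": 0}]'

```text
time_s: 21.45
ee_pos: [0.5247, -0.2483, 0.1202]
eef_rot: [-3.14, 0.002, -2.943]
force: [0.2, -1.0, -2.8]
grip_width: 0.0236
grip_force: 60.0
```

>>> step_arm --deltas '[{"dp": [0.2, 0, 0], "twist": 0}, {"dp": [0.4, 0, 0], "twist": 0}, {"dp": [0.5, 0, 0], "twist": 0}, {"dp": [0.5, 0, 0], "twist": 0}, {"dp": [0.5, 0, 0], "twist": 0}, {"dp": [0.5, 0, 0], "twist": 0}, {"dp": [0.5, 0, 0], "twist": 0}, {"dp": [0.4, 0, 0], "twist": 0}, {"dp": [0.4, 0, 0], "twist": 0}, {"dp": [0.2, 0, 0], "twist": 0}, {"dp": [0, 0, 0], "twist": 0}]'

```text
time_s: 22.55
ee_pos: [0.3627, -0.2806, 0.1187]
eef_rot: [-3.142, -0.0, -2.944]
force: [0.8, 0.1, -2.5]
grip_width: 0.0237
grip_force: 60.0
```

Run:
```python
from h import *
go(.5,.0,.128,191.35)
R0=np.load("sideR.npy").astype(float); L=[ctrl.camera("side") for _ in range(3)]; rs=np.mean([x[0].astype(float) for x in L],0)
for x in (R0,rs):
    w=(x[150:172,284:289,2]-x[150:172,284:289,0]); w=np.clip(w-np.median(w,0)-6,0,None); print(w.sum(1).round()[6:18])
for _ in range(3):
    r,d=ctrl.camera("top"); T=pts("top",d); m=(T[...,0]>.5955)&(T[...,0]<.602)&(abs(T[...,1]+.2325)<.007); q=T[m]; print("top",len(q),q[:,2].round(4))
    m=(abs(T[...,0]-.575)<.012)&(abs(T[...,1]+.24)<.02); print(" mould",T[m][:,2].mean())
r,d=L[-1]; P=pts("side",d)
t=P[(abs(P[...,0]-.36)<.12)&(abs(P[...,1]+.28)<.06)&(P[...,2]>.08)&(P[...,2]<.2)&(r[...,0].astype(int)-r[...,2]>25)&(r.sum(2)<240)]
for a,b in ((.24,.3),(.3,.34),(.385,.43)):
    s=t[(t[:,0]>a)&(t[:,0]<b)]; print(len(s), s.mean(0) if len(s) else 0, np.percentile(s[:,2],95) if len(s) else 0)
```

```text
t 22.55 p [ 0.3627 -0.2806  0.1187] yaw -168.69 -> twist -0.011 dp [-4.746  6.203 -0.233] F [ 0.8  0.1 -2.5] w 0.0237
[ 0.  0. 15. 34. 31.  9.  0.  0.  0.  0.  0.  0.]
[ 0.  0.  0.  0.  0.  0. 26. 38. 12.  0.  0.  0.]
top 21 [0.2277 0.2307 0.231  0.2355 0.2327 0.2326 0.2333 0.2303 0.2325 0.2334
 0.2289 0.2342 0.2307 0.0594 0.0586 0.0584 0.0572 0.061  0.0587 0.0608
 0.058 ]
 mould 0.09973660749550743
top 25 [0.2318 0.231  0.229  0.2333 0.2316 0.2316 0.2339 0.2333 0.2308 0.2318
 0.2289 0.2309 0.2303 0.2336 0.2269 0.2301 0.2288 0.0631 0.0559 0.0573
 0.0581 0.0598 0.0577 0.0566 0.0607]
 mould 0.10091485794621514
top 21 [0.2352 0.23   0.2303 0.2324 0.2324 0.2318 0.2303 0.2332 0.233  0.2342
 0.2303 0.231  0.2308 0.2283 0.0586 0.0582 0.0573 0.056  0.0562 0.06
 0.0605]
 mould 0.10004494661957489
150 [ 0.27736665 -0.28804771  0.12740109] 0.13670093209977485
129 [ 0.32019094 -0.27954323  0.1325276 ] 0.1415097197713541
107 [ 0.40095695 -0.26354631  0.14157811] 0.15053865584806414
```

The pin top reads 0.0586 ± 0.001 m and did not change after the second, harder blow, so it is at its stop: home. Now carry the mallet back to the free spot.

```bash
python3 -c "
from h import *
go(.475,.0126,.119,191.3)"
```

```text
t 22.85 p [ 0.3637 -0.2802  0.1186] yaw -168.61 -> twist 0.023 dp [-4.162  6.634 -0.011] F [ 0.9  0.1 -3.5] w 0.0236
```

>>> step_arm --deltas '[{"dp": [-0.1, 0.3, 0], "twist": 0}, {"dp": [-0.2, 0.5, 0], "twist": 0}, {"dp": [-0.3, 0.7, 0], "twist": 0}, {"dp": [-0.4, 0.7, 0], "twist": 0}, {"dp": [-0.4, 0.7, 0], "twist": 0}, {"dp": [-0.5, 0.7, 0], "twist": 0}, {"dp": [-0.5, 0.7, 0], "twist": 0}, {"dp": [-0.5, 0.7, 0], "twist": 0}, {"dp": [-0.5, 0.6, 0], "twist": 0}, {"dp": [-0.4, 0.5, 0], "twist": 0}, {"dp": [-0.3, 0.4, 0], "twist": 0}, {"dp": [-0.1, 0.1, 0], "twist": 0}]'

```text
time_s: 24.05
ee_pos: [0.4762, 0.0138, 0.1185]
eef_rot: [3.141, -0.0, -2.941]
force: [0.9, -0.6, -4.1]
grip_width: 0.0236
grip_force: 60.0
```

>>> step_arm --deltas '[{"dp": [0, 0, 0.2], "twist": 0}, {"dp": [0, 0, 0.4], "twist": 0}, {"dp": [0, 0, 0.4], "twist": 0}, {"dp": [0, 0, 0.4], "twist": 0}, {"dp": [0, 0, 0.3], "twist": 0}, {"dp": [0, 0, 0.2], "twist": 0}, {"dp": [0, 0, 0.1], "twist": 0}, {"dp": [0, 0, 0.1], "twist": 0}, {"dp": [0, 0, 0], "twist": 0}, {"dp": [0, 0, 0], "twist": 0}]'

```text
time_s: 25.05
ee_pos: [0.4763, 0.0115, 0.035]
eef_rot: [-3.141, 0.001, -2.943]
force: [0.5, -0.5, -4.3]
grip_width: 0.0237
grip_force: 60.0
```

>>> step_arm --deltas '[{"dp": [0, 0, 0.04], "twist": 0}, {"dp": [0, 0, 0.03], "twist": 0}, {"dp": [0, 0, 0], "twist": 0}, {"dp": [0, 0, 0], "twist": 0}]'

```text
time_s: 25.45
ee_pos: [0.4761, 0.0116, 0.0319]
eef_rot: [-3.142, 0.0, -2.943]
force: [0.1, -0.7, -3.7]
grip_width: 0.0237
grip_force: 60.0
```

>>> step_arm --deltas '[{"dp": [0, 0, 0.04], "twist": 0}, {"dp": [0, 0, 0.03], "twist": 0}, {"dp": [0, 0, 0], "twist": 0}]'

```text
time_s: 25.75
ee_pos: [0.476, 0.0115, 0.0289]
eef_rot: [3.142, -0.0, -2.943]
force: [-0.2, -0.0, -3.0]
grip_width: 0.0235
grip_force: 60.0
```

>>> step_arm --deltas '[{"dp": [0, 0, 0.03], "twist": 0}, {"dp": [0, 0, 0.02], "twist": 0}, {"dp": [0, 0, 0], "twist": 0}]'

```text
time_s: 26.05
ee_pos: [0.476, 0.0116, 0.0269]
eef_rot: [3.142, -0.0, -2.943]
force: [-0.1, -0.1, -4.1]
grip_width: 0.0235
grip_force: 60.0
```

>>> step_arm --deltas '[{"dp": [0, 0, 0.03], "twist": 0}, {"dp": [0, 0, 0.02], "twist": 0}, {"dp": [0, 0, 0], "twist": 0}]'

```text
time_s: 26.35
ee_pos: [0.476, 0.0115, 0.0249]
eef_rot: [3.142, -0.0, -2.943]
force: [-0.9, 0.0, -3.6]
grip_width: 0.0233
grip_force: 60.0
```

Run:
```python
from h import *
go(.476,.0116,.025,191.3)
r,d=ctrl.camera("side"); P=pts("side",d)
m=(abs(P[...,0]-.555)<.06)&(abs(P[...,1]-.03)<.05)&(P[...,2]>.01)&(P[...,2]<.12)&(r.sum(2)<130); q=P[m]; print("head",len(q),np.percentile(q,[1,50,99],axis=0).round(4))
t=P[(abs(P[...,0]-.46)<.12)&(abs(P[...,1]-.01)<.06)&(P[...,2]>.01)&(r[...,0].astype(int)-r[...,2]>25)&(r.sum(2)<240)]
for a,b in ((.35,.41),(.41,.45),(.49,.54)):
    s=t[(t[:,0]>a)&(t[:,0]<b)]; print(len(s), s.mean(0) if len(s) else 0, np.percentile(s[:,2],95) if len(s) else 0)
```

```text
t 26.35 p [0.476  0.0115 0.0249] yaw -168.64 -> twist 0.015 dp [-0.     0.001 -0.002] F [-0.9  0.  -3.6] w 0.0233
head 619 [[0.4999 0.0057 0.0119]
 [0.5505 0.0457 0.0817]
 [0.5802 0.0581 0.096 ]]
870 [0.3829902  0.044342   0.35514728] 0.4713958516036401
209 [0.42721949 0.03139764 0.25582221] 0.41019933398080916
229 [0.50817996 0.02631216 0.14597953] 0.32352927297709005
```

>>> step_arm --deltas '[{"dp": [0, 0, 0.03], "twist": 0}, {"dp": [0, 0, 0.02], "twist": 0}, {"dp": [0, 0, 0], "twist": 0}]'

```text
time_s: 26.7
ee_pos: [0.4761, 0.0115, 0.0235]
eef_rot: [-3.141, 0.0, -2.943]
force: [-6.1, -1.2, 7.7]
grip_width: 0.0232
grip_force: 60.0
```

>>> step_arm --deltas '[{"dp": [0, 0, 0.03], "twist": 0}, {"dp": [0, 0, 0], "twist": 0}]'

```text
time_s: 26.9
ee_pos: [0.4762, 0.0114, 0.0228]
eef_rot: [-3.141, 0.0, -2.943]
force: [-9.4, -1.6, 15.2]
grip_width: 0.0239
grip_force: 60.0
```

Contact. Ease off, open and rise clear.

>>> step_arm --deltas '[{"dp": [0, 0, -0.04], "twist": 0}, {"dp": [0, 0, 0], "twist": 0}]'

```text
time_s: 27.1
ee_pos: [0.4763, 0.0115, 0.0236]
eef_rot: [-3.141, 0.001, -2.943]
force: [0.4, -0.3, -1.3]
grip_width: 0.024
grip_force: 60.0
```

>>> step_arm --deltas '[{"dp": [0, 0, 0], "twist": 0}, {"dp": [0, 0, 0], "twist": 0}, {"dp": [0, 0, 0], "twist": 0}, {"dp": [0, 0, 0], "twist": 0}, {"dp": [0, 0, 0], "twist": 0}, {"dp": [0, 0, 0], "twist": 0}, {"dp": [0, 0, 0], "twist": 0}, {"dp": [0, 0, 0], "twist": 0}, {"dp": [0, 0, -0.3], "twist": 0}, {"dp": [0, 0, -0.5], "twist": 0}, {"dp": [0, 0, -0.7], "twist": 0}, {"dp": [0, 0, -0.7], "twist": 0}]' --gripper 1

```text
time_s: 28.3
ee_pos: [0.476, 0.0115, 0.1132]
eef_rot: [-3.142, 0.0, -2.943]
force: [0.0, -0.2, -0.3]
grip_width: 0.0939
grip_force: 0.0
```

>>> step_arm --deltas '[{"dp": [0.2, 0, -0.8], "twist": 0}, {"dp": [0.6, 0, -0.8], "twist": 0}, {"dp": [0.8, 0, -0.8], "twist": 0}, {"dp": [0.6, 0, -0.4], "twist": 0}, {"dp": [0, 0, 0], "twist": 0}, {"dp": [0, 0, 0], "twist": 0}, {"dp": [0, 0, 0], "twist": 0}]'

```text
time_s: 29.0
ee_pos: [0.39, -0.0057, 0.2231]
eef_rot: [3.141, -0.001, -2.943]
force: [-0.4, -0.2, 0.4]
grip_width: 0.0939
grip_force: 0.0
```

Run:
```python
from find import *
r=mallet(); go(.4,0,.25,191.3)
r,d=ctrl.camera("side"); save("end",r)
```

```text
head 363 ((0.5611703395843506, 0.0294190626591444), 0.0281459279358387) [0.56084791 0.02887114 0.09066582]
handle 326 [0.4861444  0.0143076  0.05811011] 0.4397585153558142 ((0.48847171664237976, 0.014743651263415813), (0.1017606109380722, 0.026032909750938416), 9.286187171936035) 11.064000187610702
1 [0.71]
t 29.1 p [ 0.39   -0.0057  0.2228] yaw -168.62 -> twist 0.019 dp [-0.273  0.09  -0.681] F [0.1 0.4 0.7] w 0.094
```

View pics/end.png

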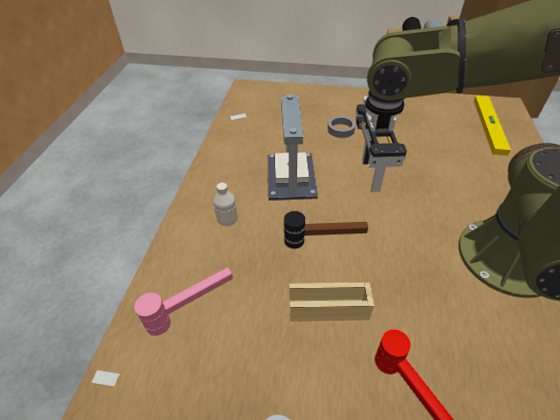

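The mallet stands on its face at (295,230), flat (head top at 0.0907 m, handle level). The gripper is clear, and the flask at (226,205), tape at (341,127) and tin at the bottom edge (278,417) have not moved.

```bash
python3 -c "
from station import ctrl
print(ctrl.hand_in())"
```

```text
the job is handed in; nothing more can be done
None
```

The job is handed in: the dowel reads about 0.0586 m at its top (fully home is 0.058 m), driven in by two mallet blows; the mallet stands released on its face on the bench, and the flask, tin and tape roll were left alone.

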